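# Set up the hearth for soldering a candlestick

### The arm

A 6-joint arm with a two-finger parallel gripper is mounted at the origin on a cart in front of the work surface, level with it; the furniture and walls round the work are solid. World frame = base frame: x ahead of the robot, y to its left, z up, the work surface at z = 0. Lengths are in mm, angles in rad, forces in N, time in s.
With the tool pointing down it reaches from about 275 to 750 mm from the base axis. Payload 10.2 kg.
Tool frame: the origin (TCP) lies on the centre line of the jaws, within the pads' length; the fingertips stand 19 mm ahead of it and the grasp point (between the pads) is the TCP; z points along the fingers, y is the line along which they close (so a half turn about z gives the same grasp; the last joint's range is limited). The gripper opens to 85 mm and grips with 20 to 120 N. Pads are 22 mm wide; open, the fingers measure 114 mm over their backs; the gripper's body (76 mm by 85 mm) begins 54 mm behind the grasp point. The pads swing forward as they close: fully open they stand 13 mm farther back than shut.
Start: joints at [-1.328, 0.313, 1.498, -0, 1.331, -0.223], TCP at [235.786, -469.08, 250.294] pointing down, gripper open.
Joint ranges: [-2.94, 2.94], [-0.97, 2.17], [0.19, 2.56], [-1.23, 4.37], [0.02, 3.11], [-2.88, 2.88]. Speed limits (rad/s): [2.39, 2.39, 3.01, 3.14, 3.14, 3.14].

### API

Orientations are given as a unit quaternion [w, x, y, z].
In Python, from rig import sense, capture, finish_job, regions_of, mark_of gives the robot as it stands.
- The arm moves only by the tool jog_arm, never from a script. Its argument "series" is text: rows parted by semicolons, each of 7 numbers parted by spaces: the shift along the tool's x, y, z in units of 0.4 m (1.0 is 0.4 m), then the turn, a rotation vector about the tool's x, y, z in units of pi/2 rad (1.0 is pi/2 rad), then the opening, from -1 (shut) to 1 (fully open). A call has 1 to 20 rows; each row is the pose to reach, as a shift and turn from the pose commanded when the call began, along the tool's axes at that moment; what a row does not reach only later rows make up. A row lasts 1/8 s, in which the tool goes at most 62.5 mm and 10.7 degrees, less where a joint would pass 70% of its speed; a pose out of reach is approached as far as the arm can. A call with a number of a shift or a turn outside -1 to 1 is refused whole. A call with a gripper value outside its range is refused whole. The fingers move at their own pace and stop on an object; "grip_force" is the grip in N (left out, the last holds). Time passes only in rows, so rows that repeat a pose let the fingers close. It gives the time, the measured TCP pose, the force, the opening and the grip force at its end, in the units of the state.
- sense(): the state, without advancing time (a new reading comes with each control period).
- capture(name): name is "side" or "top"; returns a dict with "img" (384x512x3 uint8, red, green, blue), "intrinsics" (3x3 intrinsics, pixels), "dist_coeffs" ([k1, k2, p1, p2, k3] as OpenCV has them; the pictures are not rectified), "R" (3x3) and "t" (3): a world point X has camera coordinates R X + t. Camera axes: x right, y down, z forward; pixel columns grow to the right and rows downward; lengths in mm; the calibration is good to about 2 mm. A picture is of the moment at which its call begins. There is no depth.
- finish_job(): hands the job in; it is judged then, once.
Trained networks look in a picture, given as the dict that the camera call returned (one of the last four; its "shot" number tells which), for a name from the list of things; names that differ only in an ending like _2 or _b are one class to them, and where a whole thing is asked for, a point or a joint stands for the part that bears it (a point fixed in the world has none). Each returns a list of dicts, best first, with "confidence" (0 to 1); they miss things now and then, are a little off and sometimes report something else, mostly with a low value. They report only what shows in the picture. A call takes as long as a camera call. They do not tell look-alikes from the thing itself.
- regions_of(label, picture): "region" (384x512 bool, what is visible of it) and "point" ([row, column] in pixels, amid what is visible of it).
- mark_of(label, picture): "point" ([row, column] in pixels: a listed point, or the origin of a listed thing).
The state is a dict: "time_s": time; "joints": joint angles; "dq": joint speeds; "tau": joint torques, N m; "eef_pos": TCP position; "ee_rot": TCP orientation; "force": force on the tool from outside, world axes, zero at the start; "wrist_torque": the same for the moment, N m; "grip_width": opening from 0.0 (shut) to 1.0 (fully open); "grip_force": force on a finger pad.
Only numpy, scipy, OpenCV 4.12 (cv2) and the standard library are available. Lean on these libraries where they do the work, as an engineer would, in place of code of your own. Each camera call takes 0.05 s, during which the arm holds its last target. There are 200 camera calls.

### The job

Set up the soldering board so that the candlestick can be soldered: lay the black charcoal block on the pale patch in the middle of the board, and stand the two fire bricks upright on the board as a heat-reflecting corner round it, the long one along its back (far) side and the short one along its left side, each parallel to that side, about centred on it and no more than 2 cm away from it; the right and the near side stay open for the torch. Then set the copper base in the middle of the charcoal block and fit the brass column upright over its pin until the foot rests on the disc. Let go of everything, and leave the red-lidded rivet jar standing where it is.

Things in the scene. Friction and masses are not known exactly. Their poses are not given: they have to be found in the camera images.
- solder_board: soldering board: flat grey slab in a shallow steel tray with a wire loop at each end, 180 (x) by 250 (y) mm, fixed. Origin: centre of the underside; top 15 mm above it. +x points to the back (away from the robot), +y to the left, turned by up to 0.15 rad. A pale flush patch, 62 x 101 mm (long side along y), in a dark scorch mark at its centre is the place of the charcoal block.
- charcoal: black charcoal soldering block, 62 mm (x) by 101 mm (y) by 29 mm high, loose, on the front half of the bench (a like block far at the back is fixed and out of the job). Origin at the centre of its underside; z up. Grip it across the 62 mm.
- long_brick: the long fire brick: cream speckled insulating brick, 32 mm thick (x), 150 mm long (y), standing 64 mm high on its long narrow edge, loose, 0.22 kg. Origin at the centre of its underside; z up. Grip it across the 32 mm; gripped in its upper 30 mm the fingers stay above the charcoal block.
- short_brick: the short fire brick: the same cream brick, 32 mm thick (x), 80 mm long (y), standing 64 mm high, loose, 0.12 kg. Origin at the centre of its underside; z up.
- base: copper base of a candlestick: a round disc 60 mm in diameter and 8 mm thick with an upright pin in the middle, 13 mm in diameter and straight for 12 mm, then tapering over 6 mm to 7 mm at its tip, 26 mm above the underside. Origin at the centre of the underside; z up. Loose, about 0.2 kg. It can be gripped by the pin.
- column: brass candlestick column, 80 mm high, upright: bell foot 42 mm wide with a round socket in its underside (22 mm deep, 23 mm wide at the mouth, 16 mm at the end), narrow neck, and on top a straight round candle cup 25 mm thick from 52 to 80 mm up (grip it there). Origin: centre of the underside; z up. Loose, about 0.2 kg. Over the pin its foot rests flat on the copper disc.
- rivet_jar: glass jar of rivets with a red lid, 52 mm in diameter and 76 mm high, standing on the bench behind and to the right of the board; a bystander. Origin at the centre of its underside.
There are look-alikes about, which are no part of the job. What is shaped like the column but green or pink is not meant. What is shaped like the base but turquoise is not meant.

How it is judged (in metres and radians):
At the end, for the whole second after the job is handed in: Released, still, upright. Block within 15 mm of the board centre, 0.2 rad. Bricks on the board, long behind, short left of the block: gap to 25 mm, off-centre to 30 mm, 0.2 rad. Base flat on the block within 12 mm of centre; column on base over the pin: centres within 6 mm, foot at 5 to 11 mm (horizontal distance between charcoal and solder_board below 0.015 m and z of charcoal in the frame of solder_board between 0.011 and 0.019 m and angle between the y axis of charcoal and the y axis of solder_board, either way round below 0.2 rad and angle between each of charcoal, long_brick, short_brick, base, column's own z axis and vertical below 0.06 rad and (x of long_brick in the frame of charcoal between 0.044 and 0.072 m or x of long_brick in the frame of charcoal between -0.072 and -0.044 m) and x of long_brick in the frame of solder_board above 0.025 m and y of long_brick in the frame of charcoal between -0.03 and 0.03 m and angle between the y axis of long_brick and the y axis of charcoal, either way round below 0.2 rad and z of long_brick in the frame of solder_board between 0.011 and 0.019 m and (y of short_brick in the frame of charcoal between 0.063 and 0.091 m or y of short_brick in the frame of charcoal between -0.091 and -0.063 m) and y of short_brick in the frame of solder_board above 0.045 m and x of short_brick in the frame of charcoal between -0.03 and 0.03 m and angle between the y axis of short_brick and the x axis of charcoal, either way round below 0.2 rad and z of short_brick in the frame of solder_board between 0.011 and 0.019 m and horizontal distance between base and charcoal below 0.012 m and z of base in the frame of charcoal between 0.025 and 0.033 m and horizontal distance between column and base below 0.006 m and z of column in the frame of base between 0.005 and 0.011 m and linear speed of each of charcoal, long_brick, short_brick, base, column below 0.01 m/s); the robot touches nothing.
It fails at once if the rivet jar is knocked over or pushed more than 30 mm (distance of rivet_jar from where it was at the start of the episode above 0.03 m or angle between rivet_jar's own z axis and vertical above 0.5 rad).
It also fails if it takes over 112 s, if anything falls off the work surface, if the arm or the gripper's body presses on something with over 40 N, if the wrist force passes 120 N, or if a joint passes its speed limit or range.

## Working session

There is one attempt and no reset: what is moved stays moved. The work goes in short steps, Python scripts to look and compute and a tool call to move; the robot and the scene stay as the last step left them, time stands still between calls to the robot, and variables do not carry over. Pictures are saved under pics/ and viewed, at most 14 in all, crops included, and the job is handed in when it is done.

Besides the shell and the picture viewer there is one more tool, called by a JSON object that holds its "api" and its "payload", one argument or row to a line. jog_arm: Moves the arm, as the interface text tells. Shifts and turns lie within -1 to 1; 1 stands for 0.4 m of shift or pi/2 rad of turn. Its arguments: {"type":"object","properties":{"series":{"type":"string"},"grip_force":{"type":"number"}},"required":["series"]}

```bash
ls; mkdir -p pics
python3 - <<'E'
from rig import *
import cv2
s=sense(); print({k:s[k] for k in('time_s','eef_pos','ee_rot','grip_width','force')})
for n in('side','top'):
    p=capture(n); cv2.imwrite(f'pics/{n}0.png',cv2.resize(p['img'][:,:,::-1],(800,600)))
    print(n,p['intrinsics'],p['dist_coeffs'],p['R'],p['t'])
    for l in ['solder_board','charcoal','long_brick','short_brick','base','column','rivet_jar']:
        print(l,[(round(d['confidence'],2),[round(x) for x in d['point']],int(d['region'].sum())) for d in regions_of(l,p)],[(round(d['confidence'],2),[round(x) for x in d['point']]) for d in mark_of(l,p)])
E
```

```text
pics
{'time_s': 0.0, 'eef_pos': array([ 235.72775169, -468.8303536 ,  249.7274364 ]), 'ee_rot': array([-6.71424611e-04,  9.73005081e-01,  2.30782716e-01,  7.39638756e-06]), 'grip_width': 1.0019741423396944, 'force': array([0.33736732, 0.74445738, 0.59876703])}
side [[442.02963132   0.         252.85719178]
 [  0.         442.02963132 197.22736598]
 [  0.           0.           1.        ]] [0.04853663 0.         0.         0.         0.        ] [[ 0.92951879 -0.3686468   0.00971328]
 [-0.21391008 -0.56044149 -0.80009238]
 [ 0.30039522  0.74162314 -0.59979816]] [-468.40257666  121.4524713  1059.10868187]
solder_board [(0.89, [191, 282], 3589)] [(0.95, [188, 281])]
charcoal [] [(0.24, [188, 283])]
long_brick [(0.57, [202, 228], 469)] [(0.73, [210, 230])]
short_brick [(0.66, [287, 337], 1225)] [(0.9, [296, 336])]
base [(0.43, [154, 258], 87)] [(0.46, [154, 256])]
column [(0.92, [272, 248], 455), (0.72, [259, 285], 439), (0.54, [302, 213], 111)] [(0.84, [271, 285]), (0.61, [283, 249]), (0.51, [305, 219])]
rivet_jar [(0.65, [244, 375], 737)] [(0.85, [256, 374])]
top [[432.44028729   0.  
[... 217 characters left out ...]
]
 [-9.89954112e-01 -2.83644024e-03 -1.41360568e-01]
 [ 1.41386871e-01 -2.53743501e-02 -9.89629170e-01]] [  -7.08165334  519.72156934 1094.20130453]
solder_board [(0.61, [165, 240], 6029)] [(0.82, [160, 239])]
charcoal [(0.62, [230, 143], 1022)] [(0.59, [229, 142]), (0.53, [124, 349])]
long_brick [(0.9, [221, 247], 808)] [(0.91, [221, 245])]
short_brick [(0.82, [181, 384], 431)] [(0.68, [180, 381])]
base [(0.72, [170, 118], 362), (0.68, [160, 157], 378)] [(0.65, [172, 118])]
column [(0.59, [238, 344], 190), (0.55, [207, 344], 244), (0.53, [269, 361], 232)] [(0.74, [269, 360]), (0.65, [238, 346]), (0.48, [206, 342]), (0.43, [162, 240])]
rivet_jar [(0.61, [123, 351], 433)] [(0.68, [129, 349])]
```

View pics/top0.png

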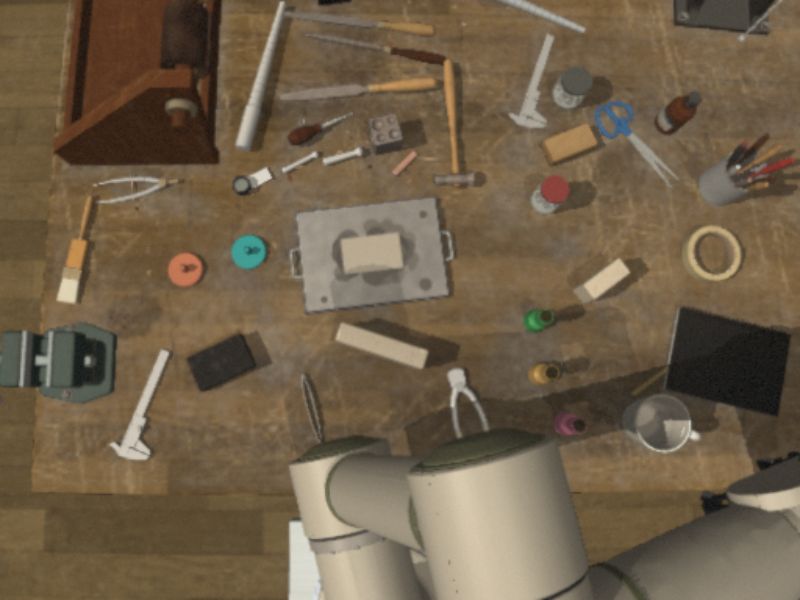

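View pics/side0.png

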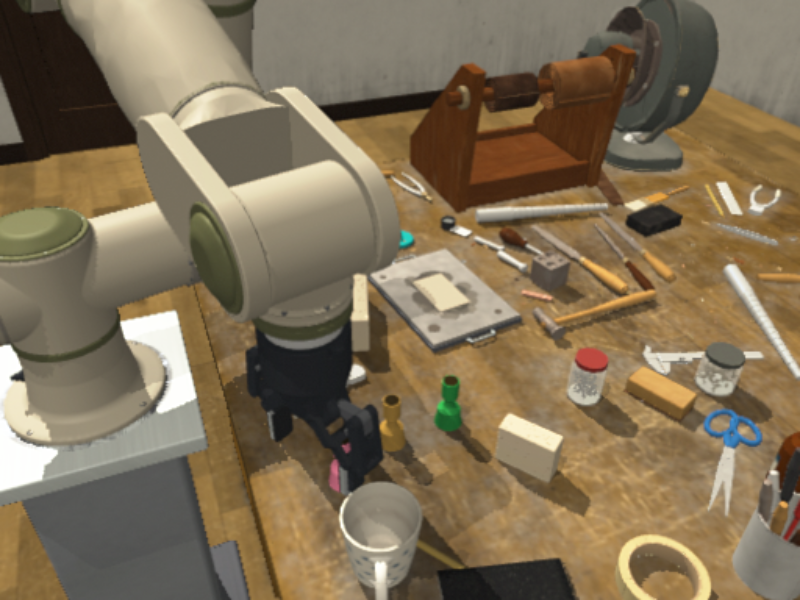

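Seen in the top view (800x600 px):
- **Board:** (372,253).
- **Charcoal:** (222,362).
- **Long brick:** (382,345).
- **Short brick:** (603,280).
- **Jar:** (550,194).
- **Base candidates:** (186,269) is orange-copper and (249,252) is turquoise. The copper one is meant.
- **Column candidates:** (540,320) is green, (544,373) is brass and (570,423) is pink. The brass one is meant.

Next I'll fit poses and make one confirming crop.

```bash
cat > h.py <<'E'
import numpy as np, cv2
from rig import *
from scipy.optimize import minimize
from scipy.spatial.transform import Rotation as Ro
def proj(p,X): return cv2.projectPoints(np.asarray(X,float).reshape(-1,3),cv2.Rodrigues(p['R'])[0],p['t'].reshape(3,1),p['intrinsics'],p['dist_coeffs'])[0][:,0]
def unproj(p,rc,z):
    u=cv2.undistortPoints(np.array([[[rc[1],rc[0]]]],float),p['intrinsics'],p['dist_coeffs'])[0,0]
    d=p['R'].T@np.array([*u,1]); c=-p['R'].T@p['t']; return c+d*(z-c[2])/d[2]
def box(a,b,h): return np.array([[x,y,z] for x in(-a/2,a/2) for y in(-b/2,b/2) for z in(0,h)])
def rings(prs): 
    t=np.linspace(0,2*np.pi,24,endpoint=False); return np.concatenate([np.c_[r*np.cos(t),r*np.sin(t),0*t+z] for r,z in prs])
M=dict(solder_board=box(180,250,15),charcoal=box(62,101,29),long_brick=box(32,150,64),short_brick=box(32,80,64),
 base=rings([(30,0),(30,8)]),column=rings([(21,0),(12.5,80)]),rivet_jar=rings([(26,0),(26,76)]))
def fit(p,name,mask,z0,yaws=(0,.5,1,1.57,-.5,-1),xy=None):
    """silhouette fit of x,y,yaw to a mask, soft-IoU at 4x supersampling"""
    S=4; m=cv2.GaussianBlur(cv2.resize(mask.astype(np.float32),None,fx=S,fy=S,interpolation=cv2.INTER_LINEAR),(0,0),3)
    r,c=np.nonzero(mask)
    if xy is None: xy=unproj(p,(r.mean(),c.mean()),z0+M[name][:,2].max()/2)[:2]
    def cost(q):
        X=M[name]@Ro.from_euler('z',q[2]*.01).as_matrix().T+[q[0],q[1],z0]
        h=cv2.convexHull(((proj(p,X)+.5)*S-.5).astype(np.float32))
        im=np.zeros_like(m); cv2.fillPoly(im,[np.round(h*16).astype(np.int32)],1.,shift=4)
        im=cv2.GaussianBlur(im,(0,0),3); return np.abs(im-m).sum()/m.sum()
    best=None
    for y in yaws:
        o=minimize(cost,[*xy,y*100],method='Nelder-Mead',options=dict(initial_simplex=np.array([[*xy,y*100]]*4)+np.array([[0,0,0],[10,0,0],[0,10,0],[0,0,25]]),maxiter=70))
        if best is None or o.fun<best.fun: best=o
    return best.x*[1,1,.01],best.fun
def region(p,name,near=None,n=1):
    L=regions_of(name,p)
    if near is not None: L=[d for d in L if np.hypot(*(np.array(d['point'])-near))<15]
    return L[0]['region'] if L else None
def rel(cmd_pos,cmd_q,pos,yaw):
    """tool-axis shift/turn (interface units) to world pos with tool y along yaw (mod pi), pointing down"""
    R0=Ro.from_quat(np.roll(cmd_q,-1)); s=R0.inv().apply(np.array(pos)-cmd_pos)/400
    out=[]
    for k in(-1,0,1,2):
        t=yaw+k*np.pi; y=np.array([np.cos(t),np.sin(t),0]); z=np.array([0,0,-1.]); T=Ro.from_matrix(np.c_[np.cross(y,z),y,z])
        out.append((R0.inv()*T).as_rotvec()/(np.pi/2))
    return np.round(s,4),np.round(min(out,key=np.linalg.norm),4)
E
python3 - <<'E'
from h import *
p=capture('top')
g=dict(solder_board=(165,240),charcoal=(230,143),long_brick=(221,247),short_brick=(181,384),base=(170,118),column=(238,345),rivet_jar=(123,351))
for n,pt in g.items():
    m=region(p,n,pt)
    if m is None: print(n,'missed');continue
    f,c=fit(p,n,m,0,yaws=(0,) if n in('base','column','rivet_jar','solder_board') else (0,.5,1,1.57,-.5,-1)); print(n,f.round(3),round(c,3),np.hypot(f[0],f[1]).round())
im=p['img'][:,:,::-1]
def z(r,c): return cv2.resize(im[r-50:r+50,c-50:c+50],(380,380),interpolation=cv2.INTER_CUBIC)
cv2.imwrite('pics/crop1.png',np.hstack([z(165,138),z(238,352)]))
E
```

```text
solder_board [5.95774e+02 2.35810e+01 1.29000e-01] 0.023 596.0
charcoal [410.915 274.975   0.436] 0.073 494.0
long_brick [435.261   6.666   2.839] 0.051 435.0
short_brick [ 546.711 -369.299   -2.527] 0.061 660.0
base [5.69347e+02 3.45918e+02 1.92000e-01] 0.056 666.0
column [ 3.91725e+02 -2.63475e+02  3.80000e-02] 0.044 472.0
rivet_jar [ 6.96641e+02 -2.82480e+02  1.93000e-01] 0.144 752.0
```

View pics/crop1.png

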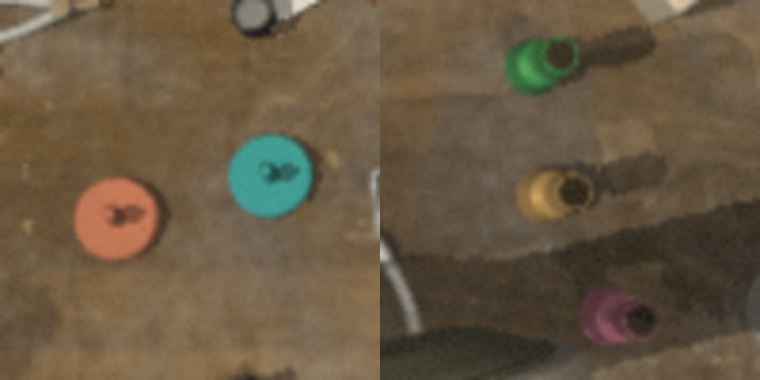

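Both crops confirm the choice: the copper disc is at (170,118) row/col and the brass column at (238,345), the middle one of the three. Now the charcoal pick.

```bash
cat >> h.py <<'E'
def q_of(yaw):
    y=np.array([np.cos(yaw),np.sin(yaw),0]); z=np.array([0,0,-1.]); return np.roll(Ro.from_matrix(np.c_[np.cross(y,z),y,z]).as_quat(),1)
def plan(pos0,yaw0,wps):
    for w in wps: print(w,*rel(np.array(pos0),q_of(yaw0),w[:3],w[3]))
BC=np.array([595.8,23.6]); BY=.129
def onboard(x,y): return (BC+Ro.from_euler('z',BY).as_matrix()[:2,:2]@[x,y]).round(1)
E
python3 - <<'E'
from h import *
plan([235.786,-469.08,250.294],-1.105,[(411,275,150,.436)])
print(onboard(60,-8),onboard(-8,77))
plan([411,275,150],.436,[(411,275,21,.436),(411,275,150,.436),(595.8,23.6,150,.129),(595.8,23.6,37,.129)])
E
```

```text
(411, 275, 150, 0.436) [ 1.2268 -1.4653  0.2507] [ 0.     0.    -0.981]
[656.3  23.4] [578.   98.9]
(411, 275, 21, 0.436) [0.     0.     0.3225] [0. 0. 0.]
(411, 275, 150, 0.436) [0. 0. 0.] [0. 0. 0.]
(595.8, 23.6, 150, 0.129) [-0.7648  0.1534  0.    ] [0.     0.     0.1954]
(595.8, 23.6, 37, 0.129) [-0.7648  0.1534  0.2825] [0.     0.     0.1954]
```

{"api": "jog_arm", "payload": {
  "series": "0.6 -0.74 0 0 0 -0.5 1;0.6 -0.74 0 0 0 -0.5 1;0.6 -0.74 0 0 0 -0.5 1;0.6 -0.74 0 0 0 -0.5 1;0.6 -0.74 0 0 0 -0.5 1;0.6 -0.74 0 0 0 -0.5 1;0.6 -0.74 0 0 0 -0.5 1;0.6 -0.74 0 0 0 -0.5 1"
}}

```text
time_s: 2.9
eef_pos: [317.4, -97.0, 250.5]
ee_rot: [0.0, 0.81, 0.586, -0.0]
force: [0.0, 0.4, -0.4]
grip_width: 1.005
grip_force: 0.0
```

Run:
```python
from h import *
s=sense(); print(s['time_s'],s['eef_pos'],s['joints'],s['dq'].round(2))
R=Ro.from_quat(np.roll(q_of(-1.105),-1)); p=np.array([235.786,-469.08,250.294])+R.apply([240,-296,0]); print(p)
y=-1.105+.5*np.pi/2; print('cmd yaw',y, 'meas',Ro.from_quat(np.roll(s['ee_rot'],-1)).as_matrix()[:2,1])
plan(p,y,[(411,275,150,.436)])
```

```text
2.9 [317.3967611  -96.95513266 250.4691912 ] [-6.54318034e-01 -1.36537450e-01  1.99276360e+00 -2.50817457e-04
  1.28470904e+00 -3.35744531e-01] [-0.05  0.01 -0.01 -0.   -0.   -0.01]
[317.27361363 -96.82233544 250.294     ]
cmd yaw -0.3196018366025517 meas [ 0.94970522 -0.31314485]
(411, 275, 150, 0.436) [ 0.9561 -0.0696  0.2507] [ 0.     0.    -0.481]
```

{"api": "jog_arm", "payload": {
  "series": "0.956 -0.07 0.25 0 0 -0.481 1;0.956 -0.07 0.25 0 0 -0.481 1;0.956 -0.07 0.25 0 0 -0.481 1;0.956 -0.07 0.25 0 0 -0.481 1;0.956 -0.07 0.25 0 0 -0.481 1;0.956 -0.07 0.25 0 0 -0.481 1;0.956 -0.07 0.25 0 0 -0.481 1;0.956 -0.07 0.25 0 0 -0.481 1;0.956 -0.07 0.25 0 0 -0.481 1;0.956 -0.07 0.25 0 0 -0.481 1"
}}

```text
time_s: 4.15
eef_pos: [411.3, 273.8, 150.9]
ee_rot: [0.0, 0.538, 0.843, 0.0]
force: [0.1, 1.1, 0.2]
grip_width: 0.999
grip_force: 0.0
```

{"api": "jog_arm", "payload": {
  "series": "0 0 0.1 0 0 0 1;0 0 0.2 0 0 0 1;0 0 0.26 0 0 0 1;0 0 0.3 0 0 0 1;0 0 0.322 0 0 0 1;0 0 0.322 0 0 0 1;0 0 0.322 0 0 0 0.3;0 0 0.322 0 0 0 0.2;0 0 0.322 0 0 0 0.2;0 0 0.322 0 0 0 0.2;0 0 0.322 0 0 0 0.2;0 0 0.28 0 0 0 0.2;0 0 0.2 0 0 0 0.2;0 0 0.1 0 0 0 0.2;0 0 0 0 0 0 0.2;0 0 0 0 0 0 0.2",
  "grip_force": 40
}}

```text
time_s: 6.15
eef_pos: [412.0, 275.5, 153.1]
ee_rot: [0.002, 0.537, 0.843, 0.002]
force: [0.3, 0.1, -1.8]
grip_width: 0.724
grip_force: 44.3
```

Run:
```python
from h import *
s=sense(); print(s['time_s'],s['eef_pos'],s['grip_width']*85,s['grip_force'],s['force'])
p=capture('top'); cv2.imwrite('pics/a.png',p['img'][60:300,60:380,::-1].repeat(2,0).repeat(2,1))
```

```text
6.15 [411.9643794  275.51645911 153.06875479] 61.516318113842054 44.258036613464355 [ 0.3112737   0.13474541 -1.78533111]
```

View pics/a.png

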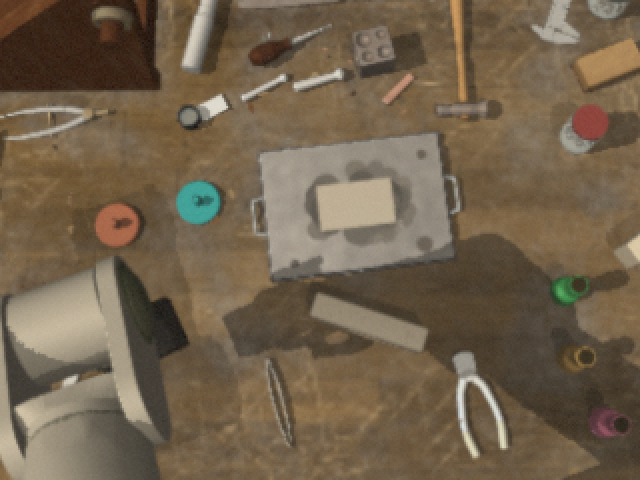

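The block is held, with the jaws at 61.5 mm, and it shows at (175,320) beside the wrist. The board is clear, so I'll place it.

{"api": "jog_arm", "payload": {
  "series": "-0.765 0.153 0 0 0 0.195 0.2;-0.765 0.153 0 0 0 0.195 0.2;-0.765 0.153 0 0 0 0.195 0.2;-0.765 0.153 0 0 0 0.195 0.2;-0.765 0.153 0 0 0 0.195 0.2;-0.765 0.153 0 0 0 0.195 0.2;-0.765 0.153 0 0 0 0.195 0.2;-0.765 0.153 0.1 0 0 0.195 0.2;-0.765 0.153 0.2 0 0 0.195 0.2;-0.765 0.153 0.24 0 0 0.195 0.2;-0.765 0.153 0.265 0 0 0.195 0.2;-0.765 0.153 0.275 0 0 0.195 0.2;-0.765 0.153 0.282 0 0 0.195 0.2;-0.765 0.153 0.282 0 0 0.195 0.2;-0.765 0.153 0.282 0 0 0.195 0.2"
}}

```text
time_s: 8.07
eef_pos: [595.8, 23.4, 38.0]
ee_rot: [0.0, 0.66, 0.751, 0.0]
force: [0.6, 1.3, -1.2]
grip_width: 0.722
grip_force: 44.2
```

Run:
```python
from h import *
s=sense(); print(s['time_s'],s['eef_pos'],s['grip_width']*85,s['force'])
plan([595.8,23.6,37],.129,[(595.8,23.6,150,.129),(435.3,6.7,150,-.3026),(435.3,6.7,52,-.3026)])
```

```text
8.075 [595.755163    23.40929249  37.97448143] 61.364372007987036 [ 0.63770828  1.34131911 -1.18130791]
(595.8, 23.6, 150, 0.129) [ 0.      0.     -0.2825] [0. 0. 0.]
(435.3, 6.7, 150, -0.3026) [ 0.0097 -0.4034 -0.2825] [0.     0.     0.2748]
(435.3, 6.7, 52, -0.3026) [ 0.0097 -0.4034 -0.0375] [0.     0.     0.2748]
```

{"api": "jog_arm", "payload": {
  "series": "0 0 0.004 0 0 0 0.2;0 0 0.004 0 0 0 0.2;0 0 0.004 0 0 0 0.6;0 0 0.004 0 0 0 0.8;0 0 0.004 0 0 0 0.8;0 0 -0.04 0 0 0 0.8;0 0 -0.12 0 0 0 0.8;0 0 -0.28 0 0 0 0.5;0.01 -0.403 -0.28 0 0 0.275 0.2;0.01 -0.403 -0.28 0 0 0.275 0.2;0.01 -0.403 -0.28 0 0 0.275 0.2;0.01 -0.403 -0.28 0 0 0.275 0.2;0.01 -0.403 -0.28 0 0 0.275 0.2;0.01 -0.403 -0.28 0 0 0.275 0.2"
}}

```text
time_s: 9.82
eef_pos: [436.0, 6.6, 149.7]
ee_rot: [0.0, 0.805, 0.593, 0.0]
force: [-0.4, 0.5, -0.0]
grip_width: 0.601
grip_force: 0.0
```

Run:
```python
from h import *
s=sense(); print(s['time_s'],s['eef_pos'],s['grip_width']*85)
p=capture('top')
cv2.imwrite('pics/b.png',p['img'][90:290,120:380,::-1].repeat(3,0).repeat(3,1))
for d in regions_of('charcoal',p)[:3]:
    print(d['point'],d['confidence'],fit(p,'charcoal',d['region'],15,(.13,)))
for l,pt in (('solder_board',(160,240)),('long_brick',(221,247))):
    m=region(p,l,pt)
    if m is not None: print(l,fit(p,l,m,0,(.13 if l[0]=='s' else -.3,)))
```

```text
9.825 [436.01167525   6.5793162  149.72361913] 51.11859041965196
[160.9, 238.2] 0.77 (array([5.92445940e+02, 2.32938334e+01, 1.22818428e-01]), np.float64(0.09201560169458389))
solder_board (array([5.98617236e+02, 2.35724723e+01, 1.21032541e-01]), np.float64(0.3777545988559723))
```

View pics/b.png

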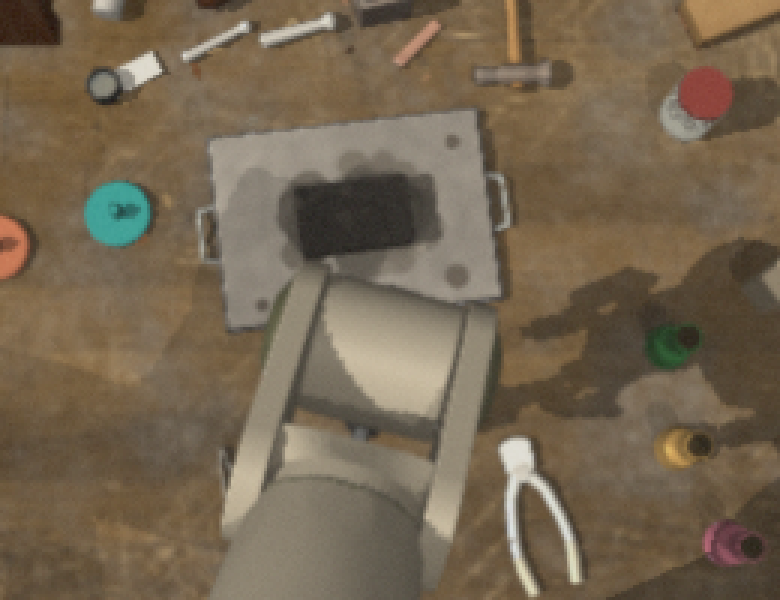

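The block lies on the patch, at about (360,215) in the crop. Next is the long brick.

Run:
```python
from h import *
plan([435.3,6.7,149.2],-.3026,[(656.3,23.4,149.2,.129),(656.3,23.4,70,.129)])
```

```text
(656.3, 23.4, 149.2, 0.129) [0.2045 0.515  0.    ] [ 0.      0.     -0.2748]
(656.3, 23.4, 70, 0.129) [0.2045 0.515  0.198 ] [ 0.      0.     -0.2748]
```

{"api": "jog_arm", "payload": {
  "series": "0 0 0.1 0 0 0 0.2;0 0 0.18 0 0 0 0.2;0 0 0.22 0 0 0 0.2;0 0 0.238 0 0 0 0.2;0 0 0.238 0 0 0 0.2;0 0 0.238 0 0 0 -0.5;0 0 0.238 0 0 0 -0.5;0 0 0.238 0 0 0 -0.5;0 0 0.238 0 0 0 -0.5;0 0 0.238 0 0 0 -0.5;0 0 0.2 0 0 0 -0.5;0 0 0.1 0 0 0 -0.5;0 0 0 0 0 0 -0.5;0 0 0 0 0 0 -0.5",
  "grip_force": 40
}}

```text
time_s: 11.78
eef_pos: [436.2, 6.4, 151.7]
ee_rot: [0.002, 0.805, 0.593, 0.002]
force: [0.1, 0.3, -3.1]
grip_width: 0.369
grip_force: 41.8
```

{"api": "jog_arm", "payload": {
  "series": "0.205 0.515 0 0 0 -0.275 -0.5;0.205 0.515 0 0 0 -0.275 -0.5;0.205 0.515 0 0 0 -0.275 -0.5;0.205 0.515 0 0 0 -0.275 -0.5;0.205 0.515 0 0 0 -0.275 -0.5;0.205 0.515 0 0 0 -0.275 -0.5;0.205 0.515 0 0 0 -0.275 -0.5;0.205 0.515 0.08 0 0 -0.275 -0.5;0.205 0.515 0.14 0 0 -0.275 -0.5;0.205 0.515 0.17 0 0 -0.275 -0.5;0.205 0.515 0.188 0 0 -0.275 -0.5;0.205 0.515 0.198 0 0 -0.275 -0.5;0.205 0.515 0.198 0 0 -0.275 -0.5;0.205 0.515 0.198 0 0 -0.275 -0.5"
}}

```text
time_s: 13.52
eef_pos: [656.5, 23.5, 70.9]
ee_rot: [0.0, 0.66, 0.751, 0.0]
force: [0.4, -0.4, -2.5]
grip_width: 0.365
grip_force: 41.9
```

Run:
```python
from h import *
s=sense(); print(s['time_s'],s['eef_pos'],s['grip_width']*85,s['force'])
# short brick pick then place
plan([656.3,23.4,70],.129,[(656.3,23.4,160,.129),(546.7,-369.3,160,.615)])
plan([546.7,-369.3,160],.615,[(546.7,-369.3,54,.615),(*onboard(-8,77),160,.129+np.pi/2),(*onboard(-8,77),70,.129+np.pi/2)])
```

```text
13.525 [656.49248235  23.54121752  70.89169581] 31.014760661532613 [ 0.41125817 -0.35786076 -2.45592436]
(656.3, 23.4, 160, 0.129) [ 0.     0.    -0.225] [0. 0. 0.]
(546.7, -369.3, 160, 0.615) [-0.9383 -0.398  -0.225 ] [ 0.      0.     -0.3094]
(546.7, -369.3, 54, 0.615) [0.    0.    0.265] [0. 0. 0.]
(np.float64(578.0), np.float64(98.9), 160, 1.6997963267948966) [0.9109 0.7392 0.    ] [ 0.      0.     -0.6906]
(np.float64(578.0), np.float64(98.9), 70, 1.6997963267948966) [0.9109 0.7392 0.225 ] [ 0.      0.     -0.6906]
```

{"api": "jog_arm", "payload": {
  "series": "0 0 0.004 0 0 0 -0.5;0 0 0.005 0 0 0 -0.5;0 0 0.005 0 0 0 0;0 0 0.005 0 0 0 0.1;0 0 0.005 0 0 0 0.1;0 0 -0.05 0 0 0 0.1;0 0 -0.15 0 0 0 0.1;0 0 -0.225 0 0 0 0.2;-0.938 -0.398 -0.225 0 0 -0.309 0.2;-0.938 -0.398 -0.225 0 0 -0.309 0.2;-0.938 -0.398 -0.225 0 0 -0.309 0.2;-0.938 -0.398 -0.225 0 0 -0.309 0.2;-0.938 -0.398 -0.225 0 0 -0.309 0.2;-0.938 -0.398 -0.225 0 0 -0.309 0.2;-0.938 -0.398 -0.225 0 0 -0.309 0.2;-0.938 -0.398 -0.225 0 0 -0.309 0.2;-0.938 -0.398 -0.225 0 0 -0.309 0.2;-0.938 -0.398 -0.225 0 0 -0.309 0.2"
}}

```text
time_s: 15.78
eef_pos: [547.4, -367.9, 160.4]
ee_rot: [-0.0, 0.459, 0.888, 0.0]
force: [0.4, -0.6, 0.2]
grip_width: 0.604
grip_force: 0.0
```

Run:
```python
from h import *
s=sense(); print(s['time_s'],s['eef_pos'],s['grip_width']*85,s['force'],s['joints'])
p=capture('top')
for l,z,pt,y in (('solder_board',0,(160,240),.13),('long_brick',15,(140,238),.13),('charcoal',15,(161,238),.13)):
    m=region(p,l,pt)
    print(l, 'missed' if m is None else fit(p,l,m,z,(y,)))
cv2.imwrite('pics/c.png',p['img'][80:280,120:440,::-1].repeat(2,0).repeat(2,1))
```

```text
15.775 [ 547.4301207  -367.88741952  160.41701088] 51.30362665563563 [ 0.35579584 -0.59364092  0.17246283] [-7.69000284e-01  6.83196820e-01  1.16125884e+00  1.14784304e-04
  1.29719325e+00 -1.38563856e+00]
solder_board missed
long_brick (array([6.55582728e+02, 2.43341993e+01, 1.17349343e-01]), np.float64(0.04406122490763664))
charcoal (array([5.93652876e+02, 2.35769936e+01, 1.34146794e-01]), np.float64(0.03777679428458214))
```

View pics/c.png

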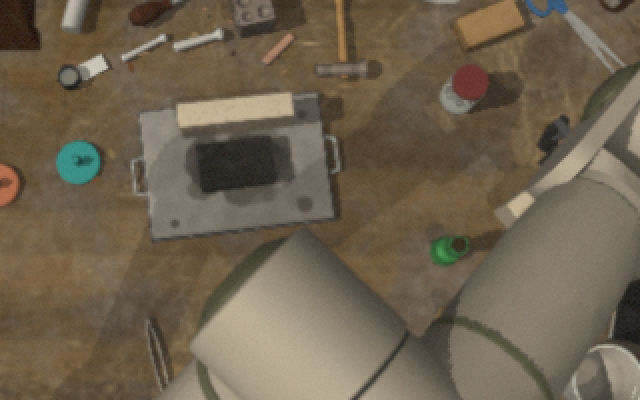

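The long brick stands behind the block, at (235,110) in the crop, with a gap of about 15 mm. Next is the short brick.

{"api": "jog_arm", "payload": {
  "series": "0 0 0.1 0 0 0 0.2;0 0 0.2 0 0 0 0.2;0 0 0.245 0 0 0 0.2;0 0 0.265 0 0 0 0.2;0 0 0.265 0 0 0 0.2;0 0 0.265 0 0 0 -0.5;0 0 0.265 0 0 0 -0.5;0 0 0.265 0 0 0 -0.5;0 0 0.265 0 0 0 -0.5;0 0 0.265 0 0 0 -0.5;0 0 0.2 0 0 0 -0.5;0 0 0.1 0 0 0 -0.5;0 0 0 0 0 0 -0.5;0 0 0 0 0 0 -0.5"
}}

```text
time_s: 17.73
eef_pos: [547.7, -369.9, 163.9]
ee_rot: [0.003, 0.46, 0.888, -0.001]
force: [0.0, 0.6, -0.7]
grip_width: 0.366
grip_force: 40.7
```

{"api": "jog_arm", "payload": {
  "series": "0.911 0.739 0 0 0 -0.69 -0.5;0.911 0.739 0 0 0 -0.69 -0.5;0.911 0.739 0 0 0 -0.69 -0.5;0.911 0.739 0 0 0 -0.69 -0.5;0.911 0.739 0 0 0 -0.69 -0.5;0.911 0.739 0 0 0 -0.69 -0.5;0.911 0.739 0 0 0 -0.69 -0.5;0.911 0.739 0 0 0 -0.69 -0.5;0.911 0.739 0 0 0 -0.69 -0.5;0.911 0.739 0 0 0 -0.69 -0.5;0.911 0.739 0 0 0 -0.69 -0.5;0.911 0.739 0 0 0 -0.69 -0.5;0.911 0.739 0.1 0 0 -0.69 -0.5;0.911 0.739 0.17 0 0 -0.69 -0.5;0.911 0.739 0.2 0 0 -0.69 -0.5;0.911 0.739 0.218 0 0 -0.69 -0.5;0.911 0.739 0.225 0 0 -0.69 -0.5;0.911 0.739 0.229 0 0 -0.69 -0.5;0.911 0.739 0.229 0 0 -0.69 -0.5"
}}

```text
time_s: 20.1
eef_pos: [578.5, 99.0, 70.7]
ee_rot: [0.001, -0.064, 0.998, -0.0]
force: [-5.7, -1.3, 9.3]
grip_width: 0.367
grip_force: 41.9
```

Run:
```python
from h import *
s=sense(); print(s['time_s'],s['eef_pos'],s['grip_width']*85,s['force'],s['joints'].round(2))
y0=.615+.69*np.pi/2; print(y0, q_of(y0),s['ee_rot'])
plan([578,98.9,68.4],y0,[(569.3,345.9,120,1.2)])
```

```text
20.1 [578.46033084  99.04744154  70.72722617] 31.23415693885061 [-5.68764797 -1.30119736  9.3394334 ] [-0.03  0.64  1.5  -0.    1.   -1.73]
1.6988494654884785 [ 0.         -0.06398283  0.997951    0.        ] [ 7.86444631e-04 -6.41089709e-02  9.97942567e-01 -2.33508177e-04]
(569.3, 345.9, 120, 1.2) [-0.0573  0.6152 -0.129 ] [0.     0.     0.3176]
```

{"api": "jog_arm", "payload": {
  "series": "0 0 0 0 0 0 0;0 0 0 0 0 0 0.1;0 0 0 0 0 0 0.1;0 0 -0.05 0 0 0 0.1;0 0 -0.15 0 0 0 0.1;0 0 -0.2 0 0 0 0;-0.057 0.615 -0.129 0 0 0.318 -0.1;-0.057 0.615 -0.129 0 0 0.318 -0.1;-0.057 0.615 -0.129 0 0 0.318 -0.1;-0.057 0.615 -0.129 0 0 0.318 -0.1;-0.057 0.615 -0.129 0 0 0.318 -0.1;-0.057 0.615 -0.129 0 0 0.318 -0.1;-0.057 0.615 -0.129 0 0 0.318 -0.1"
}}

```text
time_s: 21.72
eef_pos: [569.8, 344.6, 120.6]
ee_rot: [0.0, 0.185, 0.983, -0.0]
force: [-0.5, -0.2, 0.3]
grip_width: 0.448
grip_force: 0.0
```

Run:
```python
from h import *
s=sense(); print(s['time_s'],s['eef_pos'],s['grip_width']*85,s['force'])
p=capture('top')
for l,z,pt,y in (('solder_board',0,(160,240),.13),('long_brick',15,(140,238),.13),('charcoal',15,(161,238),.13),('short_brick',15,(161,210),1.7)):
    m=region(p,l,pt)
    print(l, 'missed' if m is None else fit(p,l,m,z,(y,)))
q=capture('side')
for r in regions_of('base',q): print('side base',r['confidence'],r['point'],[unproj(q,r['point'],z).round(1) for z in (6,)])
cv2.imwrite('pics/d.png',np.hstack([p['img'][60:300,80:320,::-1].repeat(2,0).repeat(2,1)[:,:390],q['img'][100:340,140:340,::-1].repeat(2,0).repeat(2,1)]))
```

```text
21.725 [569.79191168 344.60163601 120.60439891] 38.11322693062314 [-0.45474817 -0.2068421   0.28293808]
solder_board missed
long_brick (array([6.54763076e+02, 2.41736378e+01, 1.35544371e-01]), np.float64(0.07888948172330856))
charcoal (array([5.93388464e+02, 2.17360050e+01, 2.00911169e-01]), np.float64(0.09941992163658142))
short_brick (array([574.98953379,  99.65801186,   1.70687337]), np.float64(0.06111402064561844))
side base 0.67 [138.8, 234.9] [array([573.2, 337.6,   6. ])]
```

View pics/d.png

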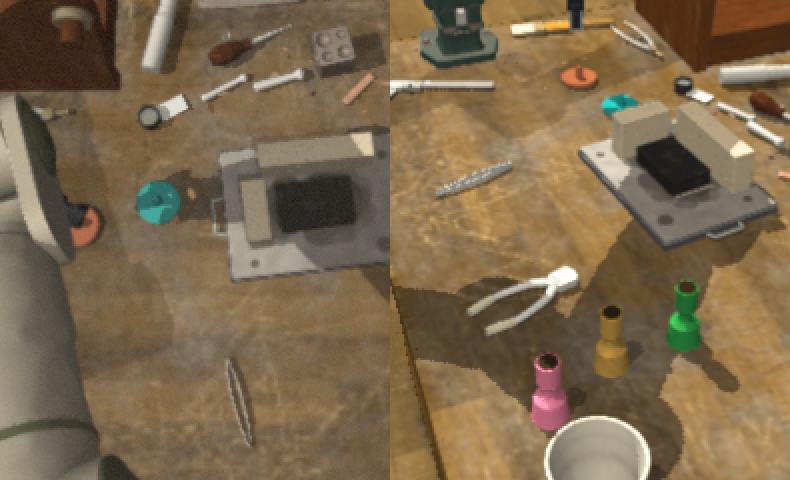

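Run:
```python
from h import *
M['base']=rings([(30,0),(30,8),(3.5,26)])
q=capture('side'); im=q['img'].astype(int)
m=region(q,'base',(139,235))
h=cv2.cvtColor(q['img'],cv2.COLOR_RGB2HSV)[...,0]; c=(im[...,0]-im[...,2]>70)&(im[...,0]-im[...,1]>50); k=np.zeros_like(c); k[120:155,215:255]=c[120:155,215:255]
for n,mm in (('net',m),('col',k)):
    if mm is not None: print(n,mm.sum(),fit(q,'base',mm,0,(0,)))
cs=regions_of('column',q); M['column']=rings([(21,0),(21,8),(12.5,52),(12.5,80)])
for r in cs: print('column',r['point'],fit(q,'column',r['region'],0,(0,)))
```

```text
net 95 (array([ 5.72758904e+02,  3.45110799e+02, -6.98302469e-02]), np.float64(0.772368311882019))
col 144 (array([5.74596100e+02, 3.47959737e+02, 1.33781069e-01]), np.float64(0.1754222810268402))
column [259.9, 284.6] (array([ 4.83460073e+02, -2.58740335e+02, -2.68451245e-01]), np.float64(0.20159001648426056))
column [276.1, 250.3] (array([ 3.89896171e+02, -2.66155823e+02, -1.30003818e-01]), np.float64(0.26915913820266724))
column [294.5, 218.2] (array([ 3.07064839e+02, -3.06740805e+02,  2.18894374e-01]), np.float64(0.19972611963748932))
```

Run:
```python
from h import *
plan([569.3,345.9,120],1.2,[(594.5+ -1.5,23.3+.6,150,1.2),(594.5-1.5,23.3+.6,74,1.2)])
```

```text
(593.0, 23.900000000000002, 150, 1.2) [-0.3469 -0.7288 -0.075 ] [0. 0. 0.]
(593.0, 23.900000000000002, 74, 1.2) [-0.3469 -0.7288  0.115 ] [0. 0. 0.]
```

{"api": "jog_arm", "payload": {
  "series": "-0.004 0 0.1 0 0 0 -0.1;-0.004 0 0.18 0 0 0 -0.1;-0.004 0 0.215 0 0 0 -0.1;-0.004 0 0.228 0 0 0 -0.1;-0.004 0 0.228 0 0 0 -0.1;-0.004 0 0.228 0 0 0 -0.9;-0.004 0 0.228 0 0 0 -0.9;-0.004 0 0.228 0 0 0 -0.9;-0.004 0 0.228 0 0 0 -0.9;-0.004 0 0.228 0 0 0 -0.9;-0.004 0 0.228 0 0 0 -0.9;-0.004 0 0.2 0 0 0 -0.9;-0.004 0 0.1 0 0 0 -0.9;-0.004 0 -0.075 0 0 0 -0.9;-0.004 0 -0.075 0 0 0 -0.9;-0.004 0 -0.075 0 0 0 -0.9",
  "grip_force": 60
}}

```text
time_s: 24.22
eef_pos: [570.5, 345.3, 150.2]
ee_rot: [-0.0, 0.185, 0.983, -0.0]
force: [-1.0, -0.5, -2.8]
grip_width: 0.116
grip_force: 58.8
```

Run:
```python
from h import *
q=capture('side'); p=capture('top')
cv2.imwrite('pics/e.png',np.hstack([cv2.resize(q['img'][80:160,195:275,::-1],(400,400),interpolation=cv2.INTER_CUBIC),cv2.resize(p['img'][120:200,80:160,::-1],(400,400),interpolation=cv2.INTER_CUBIC)]))
```

```text
(no output)
```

View pics/e.png

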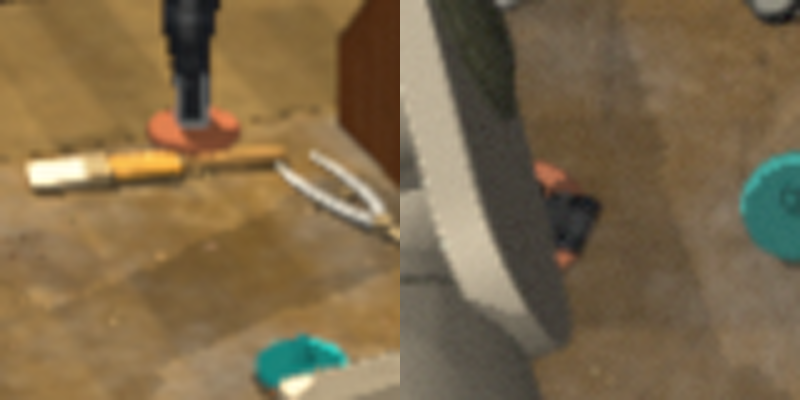

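The base hangs level under the fingers: disc at (195,130) in the left crop. Carry it to the block.

{"api": "jog_arm", "payload": {
  "series": "-0.343 -0.729 0 0 0 0 -0.9;-0.343 -0.729 0 0 0 0 -0.9;-0.343 -0.729 0 0 0 0 -0.9;-0.343 -0.729 0 0 0 0 -0.9;-0.343 -0.729 0 0 0 0 -0.9;-0.343 -0.729 0 0 0 0 -0.9;-0.343 -0.729 0 0 0 0 -0.9;-0.343 -0.729 0 0 0 0 -0.9;-0.343 -0.729 0.08 0 0 0 -0.9;-0.343 -0.729 0.14 0 0 0 -0.9;-0.343 -0.729 0.17 0 0 0 -0.9;-0.343 -0.729 0.183 0 0 0 -0.9;-0.343 -0.729 0.188 0 0 0 -0.9;-0.343 -0.729 0.191 0 0 0 -0.9;-0.343 -0.729 0.191 0 0 0 -0.9"
}}

```text
time_s: 26.2
eef_pos: [592.9, 23.9, 74.3]
ee_rot: [0.0, 0.185, 0.983, 0.0]
force: [0.7, -0.8, -2.7]
grip_width: 0.115
grip_force: 59.1
```

Run:
```python
from h import *
s=sense(); print(s['time_s'],s['eef_pos'],s['grip_width']*85,s['force'])
q=capture('side'); p=capture('top')
cv2.imwrite('pics/f.png',cv2.resize(q['img'][140:240,235:335,::-1],(500,500),interpolation=cv2.INTER_CUBIC))
```

```text
26.2 [592.92355124  23.87642551  74.30321187] 9.735171494788544 [ 0.74378677 -0.77442078 -2.68157184]
```

View pics/f.png

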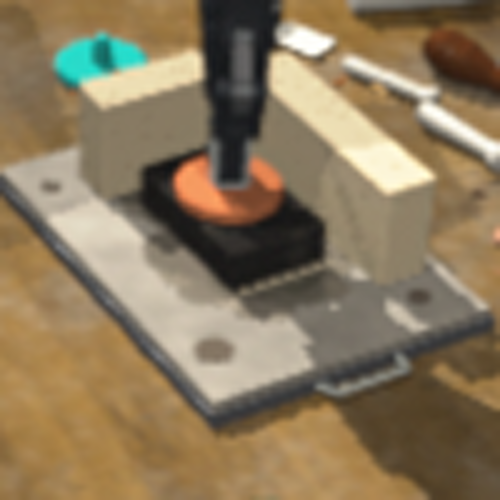

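{"api": "jog_arm", "payload": {
  "series": "0 0 0.002 0 0 0 -0.9;0 0 0.004 0 0 0 -0.9;0 0 0.004 0 0 0 -0.9"
}}

```text
time_s: 26.68
eef_pos: [593.0, 23.8, 73.8]
ee_rot: [0.0, 0.185, 0.983, -0.0]
force: [-4.6, 0.3, 10.3]
grip_width: 0.106
grip_force: 60.5
```

Run:
```python
from h import *
plan([593,23.9,72],1.2,[(391,-264.5,170,.6)])
```

```text
(391, -264.5, 170, 0.6) [ 0.2094 -0.855  -0.245 ] [0.    0.    0.382]
```

{"api": "jog_arm", "payload": {
  "series": "0 0 0 0 0 0 -0.6;0 0 0 0 0 0 -0.3;0 0 0 0 0 0 -0.1;0 0 -0.03 0 0 0 -0.1;0 0 -0.12 0 0 0 -0.1;0 0 -0.245 0 0 0 -0.1;0.209 -0.855 -0.245 0 0 0.382 0.2;0.209 -0.855 -0.245 0 0 0.382 0.2;0.209 -0.855 -0.245 0 0 0.382 0.2;0.209 -0.855 -0.245 0 0 0.382 0.2;0.209 -0.855 -0.245 0 0 0.382 0.2;0.209 -0.855 -0.245 0 0 0.382 0.2;0.209 -0.855 -0.245 0 0 0.382 0.2;0.209 -0.855 -0.245 0 0 0.382 0.2;0.209 -0.855 -0.245 0 0 0.382 0.2"
}}

```text
time_s: 28.55
eef_pos: [391.3, -263.6, 170.5]
ee_rot: [0.0, 0.466, 0.885, 0.0]
force: [0.1, 0.0, -0.5]
grip_width: 0.6
grip_force: 0.0
```

Run:
```python
from h import *
s=sense(); print(s['time_s'],s['eef_pos'],s['grip_width']*85)
M['base']=rings([(30,0),(30,8),(3.5,26)])
p=capture('top');q=capture('side')
for l,z,pt,y in (('charcoal',15,(161,238),.13),('long_brick',15,(140,238),.13),('short_brick',15,(161,210),1.7)):
    m=region(p,l,pt); print(l, 'missed' if m is None else fit(p,l,m,z,(y,)))
for n,c,w in (('top',p,(130,190,205,275)),('side',q,(150,215,245,320))):
    im=c['img'].astype(int); k=(im[...,0]-im[...,2]>60)&(im[...,0]-im[...,1]>40); k2=np.zeros_like(k); k2[w[0]:w[1],w[2]:w[3]]=k[w[0]:w[1],w[2]:w[3]]
    k2=cv2.morphologyEx(k2.astype(np.uint8),cv2.MORPH_CLOSE,np.ones((5,5)))
    print(n,k2.sum(),fit(c,'base',k2,44,(0,)))
    for r in regions_of('base',c): print('  net',r['point'],fit(c,'base',r['region'],44,(0,)))
cv2.imwrite('pics/g.png',np.hstack([cv2.resize(p['img'][120:200,200:280,::-1],(400,400),interpolation=cv2.INTER_CUBIC),cv2.resize(q['img'][140:220,240:320,::-1],(400,400),interpolation=cv2.INTER_CUBIC)]))
```

```text
28.55 [ 391.30395059 -263.6145798   170.48508531] 51.007413364545805
charcoal (array([5.93339195e+02, 2.35235983e+01, 1.38807585e-01]), np.float64(0.9456333518028259))
long_brick (array([6.55979982e+02, 2.42779677e+01, 1.21180006e-01]), np.float64(0.049513012170791626))
short_brick (array([575.96649515,  99.93384533,   1.7155586 ]), np.float64(0.0632917657494545))
top 410 (array([ 5.92625027e+02,  2.50574856e+01, -1.22303998e-02]), np.float64(0.03638803958892822))
  net [162.3, 237.2] (array([5.91071103e+02, 2.29288519e+01, 2.06322584e-02]), np.float64(0.045709896832704544))
  net [161.7, 158.2] (array([5.92940434e+02, 2.29084626e+02, 7.83042726e-02]), np.float64(0.17175616323947906))
side 229 (array([5.94843820e+02, 2.12354086e+01, 2.20575264e-02]), np.float64(0.1912626028060913))
  net [179.7, 280.8] (array([ 5.97166955e+02,  1.74272870e+01, -5.99883356e-02]), np.float64(0.4129856526851654))
```

View pics/g.png

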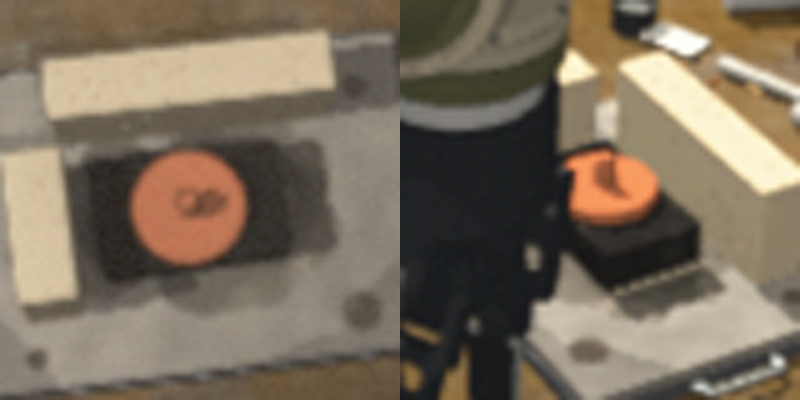

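The base lies flat in the middle of the block, pin at about (188,203) in the left crop. At the column I'll close once, open, turn 90° and close again, so the column is centred in both directions.

{"api": "jog_arm", "payload": {
  "series": "0 0 0.1 0 0 0 0.2;0 0 0.2 0 0 0 0.2;0 0 0.24 0 0 0 0.2;0 0 0.255 0 0 0 0.2;0 0 0.255 0 0 0 0.2;0 0 0.255 0 0 0 -0.2;0 0 0.255 0 0 0 -0.45;0 0 0.255 0 0 0 -0.6;0 0 0.255 0 0 0 -0.6;0 0 0.255 0 0 0 -0.6;0 0 0.255 0 0 0 -0.2;0 0 0.255 0 0 0 0.1;0 0 0.255 0 0 0 0.1",
  "grip_force": 20
}}

```text
time_s: 30.52
eef_pos: [390.6, -264.4, 68.2]
ee_rot: [-0.0, 0.467, 0.884, 0.0]
force: [-0.3, 0.0, 0.8]
grip_width: 0.551
grip_force: 0.0
```

{"api": "jog_arm", "payload": {
  "series": "0 0 0 0 0 1 0.1;0 0 0 0 0 1 0.1;0 0 0 0 0 1 0.1;0 0 0 0 0 1 0.1;0 0 0 0 0 1 0.1;0 0 0 0 0 1 0.1;0 0 0 0 0 1 0.1;0 0 0 0 0 1 0.1;0 0 0 0 0 1 0.1;0 0 0 0 0 1 0.1;0 0 0 0 0 1 -0.2;0 0 0 0 0 1 -0.45;0 0 0 0 0 1 -0.6;0 0 0 0 0 1 -0.6;0 0 0 0 0 1 -0.6;0 0 0 0 0 1 -0.6",
  "grip_force": 30
}}

```text
time_s: 32.52
eef_pos: [390.8, -264.5, 68.4]
ee_rot: [0.0, 0.955, 0.295, 0.0]
force: [0.6, -1.2, 1.5]
grip_width: 0.272
grip_force: 29.5
```

Run:
```python
from h import *
s=sense(); print(s['time_s'],s['eef_pos'],s['grip_width']*85,s['force'],s['joints'].round(2))
q=capture('side');cv2.imwrite('pics/i.png',cv2.resize(q['img'][210:310,200:300,::-1],(500,500),interpolation=cv2.INTER_CUBIC))
plan([391,-264.5,68],.6-np.pi/2,[(593.2,24.1,170,-.97),(593.2,24.1,124,-.97)])
```

```text
32.525 [ 390.80637243 -264.54403367   68.36359109] 23.082039726247697 [ 0.61767769 -1.24432697  1.51658193] [-0.84  0.44  1.86 -0.    0.84  0.13]
(593.2, 24.1, 170, -0.97) [ 0.8246 -0.3101 -0.255 ] [ 0.      0.     -0.0005]
(593.2, 24.1, 124, -0.97) [ 0.8246 -0.3101 -0.14  ] [ 0.      0.     -0.0005]
```

View pics/i.png

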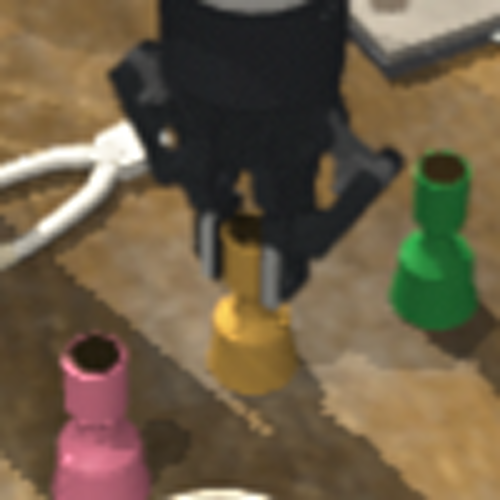

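The brass column is held upright, at (250,300) in the crop, between the pink and the green one.

{"api": "jog_arm", "payload": {
  "series": "0 0 -0.05 0 0 0 -0.6;0 0 -0.15 0 0 0 -0.6;0 0 -0.255 0 0 0 -0.6;0.825 -0.31 -0.255 0 0 0 -0.6;0.825 -0.31 -0.255 0 0 0 -0.6;0.825 -0.31 -0.255 0 0 0 -0.6;0.825 -0.31 -0.255 0 0 0 -0.6;0.825 -0.31 -0.255 0 0 0 -0.6;0.825 -0.31 -0.255 0 0 0 -0.6;0.825 -0.31 -0.255 0 0 0 -0.6;0.825 -0.31 -0.255 0 0 0 -0.6;0.825 -0.31 -0.2 0 0 0 -0.6;0.825 -0.31 -0.2 0 0 0 -0.6;0.825 -0.31 -0.2 0 0 0 -0.6",
  "grip_force": 40
}}

```text
time_s: 34.33
eef_pos: [593.3, 23.4, 149.1]
ee_rot: [0.0, 0.956, 0.295, 0.0]
force: [-0.2, 0.6, -2.3]
grip_width: 0.27
grip_force: 39.9
```

Run:
```python
from h import *
s=sense(); print(s['time_s'],s['eef_pos'],s['grip_width']*85,s['force'])
q=capture('side');p=capture('top')
cv2.imwrite('pics/j.png',np.hstack([cv2.resize(p['img'][120:200,200:280,::-1],(400,400),interpolation=cv2.INTER_CUBIC),cv2.resize(q['img'][140:220,240:320,::-1],(400,400),interpolation=cv2.INTER_CUBIC)]))
```

```text
34.325 [593.2965522   23.41215456 149.06136149] 22.924431161283927 [-0.22068671  0.55582314 -2.26765028]
```

View pics/j.png

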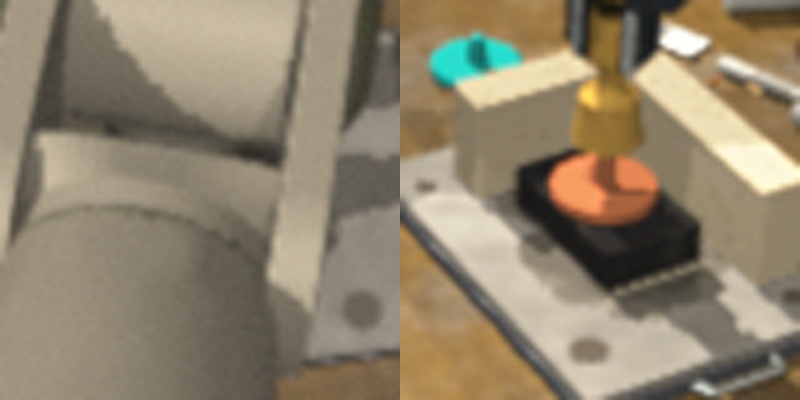

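The column hangs over the pin: foot at (608,120), pin at (606,170) in the crop. Lower it gently.

{"api": "jog_arm", "payload": {
  "series": "0 0 0.02 0 0 0 -0.6;0 0 0.03 0 0 0 -0.6;0 0 0.04 0 0 0 -0.6;0 0 0.05 0 0 0 -0.6;0 0 0.056 0 0 0 -0.6;0 0 0.062 0 0 0 -0.6;0 0 0.062 0 0 0 -0.6"
}}

```text
time_s: 35.3
eef_pos: [593.2, 24.1, 123.4]
ee_rot: [-0.0, 0.955, 0.295, -0.0]
force: [0.9, -0.9, -1.9]
grip_width: 0.271
grip_force: 39.9
```

{"api": "jog_arm", "payload": {
  "series": "0 0 0.004 0 0 0 -0.6;0 0 0.007 0 0 0 -0.6;0 0 0.009 0 0 0 -0.6;0 0 0.009 0 0 0 -0.6"
}}

```text
time_s: 35.8
eef_pos: [593.3, 24.1, 120.0]
ee_rot: [0.0, 0.955, 0.295, 0.0]
force: [-0.3, 0.4, -1.8]
grip_width: 0.27
grip_force: 39.9
```

{"api": "jog_arm", "payload": {
  "series": "0 0 0.002 0 0 0 -0.6;0 0 0.004 0 0 0 -0.6;0 0 0.004 0 0 0 -0.6"
}}

```text
time_s: 36.17
eef_pos: [593.6, 24.0, 119.9]
ee_rot: [0.0, 0.955, 0.295, 0.001]
force: [-2.1, -0.4, 10.5]
grip_width: 0.268
grip_force: 40.8
```

Contact is at the expected height, so the foot is on the disc. Open, lift and check.

{"api": "jog_arm", "payload": {
  "series": "0 0 0 0 0 0 -0.4;0 0 0 0 0 0 -0.1;0 0 0 0 0 0 0.1;0 0 0 0 0 0 0.1;0 0 -0.05 0 0 0 0.1;0 0 -0.15 0 0 0 0.1;0 0 -0.25 0 0 0 0.1;0.5 0.4 -0.25 0 0 0 0.1;0.5 0.4 -0.25 0 0 0 0.1;0.5 0.4 -0.25 0 0 0 0.1;0.5 0.4 -0.25 0 0 0 0.1;0.5 0.4 -0.25 0 0 0 0.1;0.5 0.4 -0.25 0 0 0 0.1"
}}

```text
time_s: 37.8
eef_pos: [808.1, 4.4, 200.6]
ee_rot: [0.002, 0.955, 0.295, 0.009]
force: [0.5, 0.2, 0.4]
grip_width: 0.549
grip_force: 0.0
```

Run:
```python
from h import *
s=sense(); print(s['time_s'],s['eef_pos'],s['force'])
q=capture('side');p=capture('top')
for l,z,pt,y in (('solder_board',0,(160,240),.13),('charcoal',15,(161,238),.13),('long_brick',15,(140,238),.13),('short_brick',15,(161,210),1.7),('column',52,(160,238),0),('rivet_jar',0,(123,351),0)):
    m=region(p,l,pt); print(l, 'missed' if m is None else fit(p,l,m,z,(y,)))
cv2.imwrite('pics/k.png',np.hstack([cv2.resize(p['img'][110:210,190:290,::-1],(400,400),interpolation=cv2.INTER_CUBIC),cv2.resize(q['img'][130:230,240:340,::-1],(400,400),interpolation=cv2.INTER_CUBIC)]))
```

```text
37.8 [808.10106099   4.38220942 200.60404045] [0.49395112 0.16617756 0.42716695]
solder_board missed
charcoal missed
long_brick missed
short_brick missed
column missed
rivet_jar (array([ 6.95557518e+02, -2.80871389e+02,  3.92468766e-02]), np.float64(0.06504759192466736))
```

View pics/k.png

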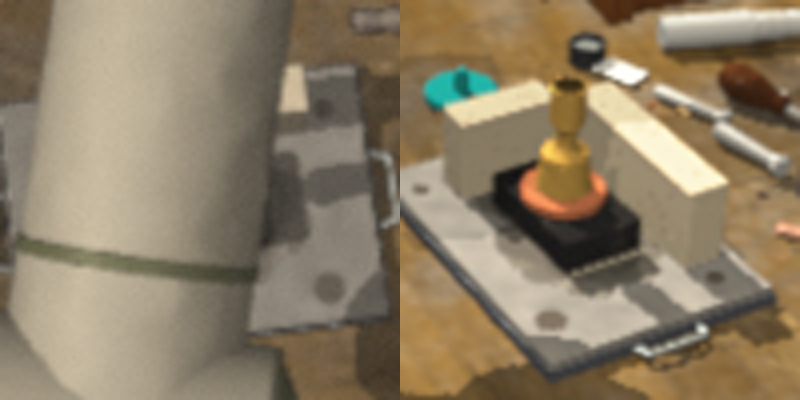

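The column stands seated on the disc, at (568,140) in the crop. I'll move the arm up and aside for a top check.

{"api": "jog_arm", "payload": {
  "series": "0 0 -0.2 0 0 0 0.1;0 0 -0.2 0 0 0 0.1;-0.3 -0.7 -0.2 0 0 0 0.1;-0.3 -0.7 -0.2 0 0 0 0.1;-0.3 -0.7 -0.2 0 0 0 0.1;-0.3 -0.7 -0.2 0 0 0 0.1;-0.3 -0.7 -0.2 0 0 0 0.1;-0.3 -0.7 -0.2 0 0 0 0.1;-0.3 -0.7 -0.2 0 0 0 0.1;-0.3 -0.7 -0.2 0 0 0 0.1"
}}

```text
time_s: 39.45
eef_pos: [550.9, 167.2, 279.4]
ee_rot: [0.004, 0.956, 0.295, 0.013]
force: [0.2, 0.4, -0.3]
grip_width: 0.549
grip_force: 0.0
```

Run:
```python
from h import *
s=sense(); print(s['time_s'],s['eef_pos'],s['force'],abs(s['dq']).max())
M['column']=rings([(21,0),(12.5,52),(12.5,80)])
p=capture('top')
for l,z,pt,y in (('solder_board',0,(160,240),.13),('charcoal',15,(161,238),.13),('long_brick',15,(140,238),.13),('short_brick',15,(161,210),1.7),('base',44,(161,238),0),('column',52,(158,238),0)):
    m=region(p,l,pt); print(l, 'missed' if m is None else fit(p,l,m,z,(y,)))
```

```text
39.45 [550.86121844 167.2487142  279.44905738] [ 0.20109458  0.35801607 -0.28859648] 0.009278431198055877
solder_board missed
charcoal (array([5.93340686e+02, 2.40387222e+01, 1.26260261e-01]), np.float64(0.9013291597366333))
long_brick (array([6.55418525e+02, 2.43251610e+01, 1.17587327e-01]), np.float64(0.061738450080156326))
short_brick (array([575.01086166,  99.73688658,   1.78841541]), np.float64(0.2664720416069031))
base (array([5.91193904e+02, 2.34762932e+01, 1.90481776e-01]), np.float64(1.120790719985962))
column (array([ 5.92758976e+02,  2.43397174e+01, -7.10902299e-03]), np.float64(0.19263386726379395))
```

```bash
python3 -c "from rig import *; print(finish_job())"
```

```text
the job is handed in; nothing more can be done
None
```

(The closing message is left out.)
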